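Close the ticket rail with the sprung block

TASK

Close the price-ticket rail. Pull the closing block out of its blue dock by its yellow lug, set it down on the counter fully clear of the dock and let go, then take it again by its green grip. Starting at the rail's red end, press the block's sprung sole on the clips, gently, and slide it along the rail to the grey end in one stroke without lifting it, so that all five clips are snapped fully down by the block and not by the fingers; then stand the block upright on the counter beside the rail and let go. Leave the other things on the counter where they are.

Things in the scene. Friction and masses are not known exactly. Their poses are not given: they have to be found in the camera images.
- rail: Fixed aluminium ticket rail on the counter, 206 (x) x 64 (y) mm, base 10 high. Origin: centre of its underside. Five clips in a line along its x axis at y=0, between a red end cap (at -x, the start; x=-102 to -86, 17 high) and a like grey end cap at +x. Two guide walls along the clips, 23 high, with 30 mm between them: the sole (22 wide) runs between. Tickets on the +y side.
- clip1 (a joint): Snap clip 1 of 5, counted from the red end: a white-topped orange slab 32 (x) x 20 (y) mm centred at x=-68 mm, y=0 of the rail. Value 0 = open, top 25 mm above the counter, orange sides showing; 0.005 m = fully down, top 20 mm. Moves straight down against about 2.5 N of friction and stays where it is left.
- clip2 (a joint): Snap clip 2 of 5, counted from the red end: a white-topped orange slab 32 (x) x 20 (y) mm centred at x=-34 mm, y=0 of the rail. Value 0 = open, top 25 mm above the counter, orange sides showing; 0.005 m = fully down, top 20 mm. Moves straight down against about 2.5 N of friction and stays where it is left.
- clip3 (a joint): Snap clip 3 of 5, counted from the red end: a white-topped orange slab 32 (x) x 20 (y) mm centred at x=0 mm, y=0 of the rail. Value 0 = open, top 25 mm above the counter, orange sides showing; 0.005 m = fully down, top 20 mm. Moves straight down against about 2.5 N of friction and stays where it is left.
- clip4 (a joint): Snap clip 4 of 5, counted from the red end: a white-topped orange slab 32 (x) x 20 (y) mm centred at x=34 mm, y=0 of the rail. Value 0 = open, top 25 mm above the counter, orange sides showing; 0.005 m = fully down, top 20 mm. Moves straight down against about 2.5 N of friction and stays where it is left.
- clip5 (a joint): Snap clip 5 of 5, counted from the red end: a white-topped orange slab 32 (x) x 20 (y) mm centred at x=68 mm, y=0 of the rail. Value 0 = open, top 25 mm above the counter, orange sides showing; 0.005 m = fully down, top 20 mm. Moves straight down against about 2.5 N of friction and stays where it is left.
- dock: Fixed blue steel garage for the block, 66 mm wide (y), 84 deep (from x=+25 to +109), 75 high over all, 54 wide and 69 high inside, no floor. Origin: on the counter 25 mm out in front of the middle of its open mouth, which faces its own -x. Tall fixed furniture round the work: food cabinet on the left (y over 0.3 m), glass guard behind (0.29 m high), citrus press on the right (0.49 m high).
- block: Loose closing block, about 0.25 kg. Origin: middle of the sole's underside; x along it, lug end at -x. Black base 104 (x) x 40 (y) mm, z=18 to 32. Below it a slick white plastic sole, 93 x 22 mm, on which it stands upright: flat for the middle 38, then both ends sloping up like a ski (20 degrees, 10 mm). At the start it stands in the dock, axes parallel to the dock's, origin about 18 mm inside the mouth, only the lug end out; the roof covers the grip.
- grip (a point): Middle of the green grip on top of the block, at (+4, 0, 46) mm of the block: 44 mm long (x), 24 thick (y), from z=32 to 61.
- lug (a point): Middle of the yellow lug on top of the block's end, at (-44, 0, 46) mm of the block: 16 mm long (x), 24 thick (y), from z=32 to 61.
- sole (a joint): How far the sole is pushed up into the block, 0 to 0.010 m. A spring holds it out: 3.5 N to start moving, then 1 N per mm (8.5 N at 5 mm); at 10 mm it is hard against its stop.
- pepper_pot: Bystander to be left alone, loose: white pot with black lid, 55 across, 62 high (mm). Origin: centre of its underside.
- mustard_pot: Bystander to be left alone, loose: white pot with red lid, 61 across, 48 high (mm). Origin: centre of its underside.
- lemon_2: Bystander to be left alone, loose: lemon, 76x56x55 (mm). Origin: centre of its underside.
- orange_1: Bystander to be left alone, loose: orange, 74 across, 64 high (mm). Origin: centre of its underside.
- deli_pot_romesco: Bystander to be left alone, loose: clear lidded deli pot with pink filling, 73 across, 64 high (mm). Origin: centre of its underside.

How it is judged (in metres and radians):
On the way, in this order (a step that is already met when the one before it is completed fails the run):
1. the block stands on the counter fully out of the dock, let go ((x of block in the frame of dock below -0.025 m or y of block in the frame of dock above 0.07 m or y of block in the frame of dock below -0.07 m) and height (world z) of block below 0.004 m and angle between block's own z axis and vertical below 0.1 rad and contact force between the fingers and block below 0.1 N), for 0.2 s.
2. the block is lifted by its green grip (height (world z) of block above 0.015 m and x of the grasp point in the frame of block between -0.022 and 0.035 m and contact force between the fingers and block above 1 N), for 0.1 s.
3. clip 1 is snapped down first (value of joint clip1 above 0.004 m).
4. clip 3 is snapped down, in order along the rail (value of joint clip3 above 0.004 m).
5. clip 5 is snapped down, in order along the rail (value of joint clip5 above 0.004 m).
At the end, for the whole second after the job is handed in: All five clips are down by more than 4 of their 5 mm; the block stands upright on its sole on the counter (tilt under 0.1 rad, under 4 mm up), at rest and not touching the rail (value of joint each of clip1, clip2, clip3, clip4, clip5 above 0.004 m and height (world z) of block below 0.004 m and angle between block's own z axis and vertical below 0.1 rad and linear speed of block below 0.02 m/s and contact force between block and rail below 0.1 N).
It fails at once if the block is lifted off the rail after the first clip is closed and before all are (value of joint clip1 above 0.004 m and not (value of joint each of clip1, clip2, clip3, clip4, clip5 above 0.004 m) and z of block in the frame of rail above 0.028 m).
It fails at once if the block is pressed on the rail with more than 40 N (the sole is hard against its stop) (contact force between block and rail above 40 N).
It fails at once if the fingers or the arm press on the rail (contact force between any of the fingers, the arm and rail above 2 N).
It fails at once if a bystander is moved more than 30 mm or tipped (distance of any of pepper_pot, mustard_pot, lemon_2, orange_1, deli_pot_romesco from where it was at the start of the episode above 0.03 m or angle between any of pepper_pot, mustard_pot, deli_pot_romesco's own z axis and vertical above 0.6 rad).
It also fails if it takes over 59 s, if anything falls off the work surface, if the arm or the gripper's body presses on something with over 40 N, if the wrist force passes 120 N, or if a joint passes its speed limit or range.

ROBOT

A 6-joint arm with a two-finger parallel gripper is mounted at the origin on a cart in front of the work surface, level with it; the furniture and walls round the work are solid. World frame = base frame: x ahead of the robot, y to its left, z up, the work surface at z = 0. Lengths are in m, angles in degrees, forces in N, time in s.
With the tool pointing down it reaches from about 0.4 to 0.825 m from the base axis. Payload 7 kg.
Tool frame: the origin (TCP) lies on the mounting face of the last link; the fingertips stand 178 mm ahead of it and the grasp point (between the pads) lies 159 mm ahead of it; z points along the fingers, y is the direction in which the jaws open and shut (so a half turn about z gives the same grasp; the last joint's range is limited). The gripper opens to 88 mm and grips with 3 to 60 N. Pads are 19 mm wide; open, the fingers measure 130 mm over their backs; the gripper's body (78 mm by 193 mm) begins 47 mm behind the grasp point.
Start: joints at [81.194, 20.546, 0.682, 0, -70.136, -16.507], TCP at [0.289, 0.61, 0.405] pointing down, gripper open.
Joint ranges: [-176.03, 176.03], [-82.01, 121.73], [-58.28, 71.71], [-173.87, 95.51], [-174.79, -0.11], [-173.66, 173.66]. Speed limits (degrees/s): [136.94, 136.94, 172.46, 180, 180, 180].

INTERFACE

Orientations are given as [roll, pitch, yaw] about the fixed x, y, z axes, in that order (R = Rz(yaw) Ry(pitch) Rx(roll)).
In Python, from plant import r gives the robot as it stands. The module is installed in compiled form; this text tells all that it offers.
- The arm moves only by the tool carry_out, never from a script. Its argument "plan" is a list of rows, each a list of 3 entries, a list of its own where there are three numbers: the shift along the tool's x, y, z in m, then the turn, a rotation vector about the tool's x, y, z in degrees, then the closure in counts, from 0 (fully open) to 255 (shut). In form: [[[x, y, z], [ax, ay, az], hand], ...]. A call has 1 to 12 rows; each row shifts and turns the commanded pose from where the row before left it, along the tool's axes as they then stand; what a row does not reach is not made up. A row lasts 1/12 s, in which the tool goes at most 41.7 mm and 7.16 degrees, less where a joint would pass 70% of its speed; a pose out of reach is approached as far as the arm can. A call is refused whole if a number of a shift passes 0.0417 or a number of a turn 7.16, either way. A call with a gripper value outside its range is refused whole. The fingers move at their own pace and stop on an object; "grip_force" is the grip in N (left out, the last holds). Time passes only in rows, so rows that do not move let the fingers close. It gives the time, the measured TCP pose, the force and the opening at its end, in the units of the state.
- r.get_state(): the state, without advancing time (a new reading comes with each control period).
- r.capture(name): name is "scene" or "side" or "wrist"; returns the picture (480x640x3 uint8, red, green, blue); there is no depth.
- r.get_calibration(name): a dict with "K" (3x3 intrinsics, pixels), "rvec" (rotation vector, rad) and "tvec" (3), from world to camera coordinates, as OpenCV has them. Camera axes: x right, y down, z forward; pixel columns grow to the right and rows downward; lengths in m; the calibration is good to about 2 mm. A picture is of the moment at which its call begins: read the wrist's pose just before it. get_calibration takes no time and is no camera call; for the wrist camera it gives the pose at the moment of the call.
- r.close_job(): hands the job in, once; it reports no verdict.
The state is a dict: "time_s": time; "joints": joint angles; "qd": joint speeds; "joint_torque": joint torques, N m; "tcp_pos": TCP position; "eef_rot": TCP orientation; "contact_force": force on the tool from outside, world axes, zero at the start; "moment": the same for the moment, N m; "gripper_width": finger opening in m.
Only numpy, scipy, OpenCV 4.12 (cv2) and the standard library are available. Lean on these libraries where they do the work, as an engineer would, in place of code of your own. Each camera call takes 0.05 s, during which the arm holds its last target. There are 200 camera calls.

## Working session

There is one attempt and no reset: what is moved stays moved. The work goes in short steps, Python scripts to look and compute and a tool call to move; the robot and the scene stay as the last step left them, time stands still between calls to the robot, and variables do not carry over. Pictures are saved under pics/ and viewed, about 8 in all and at most 12, crops included, and the job is handed in when it is done.

Besides the shell and the picture viewer there is one more tool, called in YAML: its name, and indented under it one key for each argument. carry_out: Moves the arm, as the interface text tells. Its arguments: {"type":"object","properties":{"plan":{"type":"array","items":{"type":"array"}},"grip_force":{"type":"number"}},"required":["plan"]}

```bash
mkdir -p pics
cat > h.py <<'E'
from plant import r
import numpy as np, cv2
from scipy.spatial.transform import Rotation as R
def snap(name,out):
    c=r.get_calibration(name); im=r.capture(name); cv2.imwrite('pics/'+out,im[:,:,::-1]); return im,c
def ray(c,uv):
    K=np.array(c['K']);Rm=R.from_rotvec(np.ravel(c['rvec'])).as_matrix();t=np.ravel(c['tvec'])
    o=-Rm.T@t; d=Rm.T@np.linalg.inv(K)@np.array([uv[0],uv[1],1.]); return o,d
def onz(c,uv,z):
    o,d=ray(c,uv); return o+d*(z-o[2])/d[2]
def proj(c,p):
    K=np.array(c['K']);Rm=R.from_rotvec(np.ravel(c['rvec'])).as_matrix();q=K@(Rm@np.asarray(p,float)+np.ravel(c['tvec'])); return q[:2]/q[2]
E
python3 - <<'E'
from h import *
a,c=snap('scene','s0.png');b,d=snap('side','d0.png')
for k in(c,d):
    print(ray(k,(320,240)),np.array(k['K']).round(0).tolist())
print(r.get_state())
E
```

```text
(array([-0.0453963 ,  0.44384256,  0.56869313]), array([ 0.66204751, -0.47944708, -0.57608016])) [[495.0, 0.0, 321.0], [0.0, 495.0, 237.0], [0.0, 0.0, 1.0]]
(array([-0.03636811,  0.02588793,  0.8051314 ]), array([ 0.59373427, -0.00440941, -0.80476058])) [[514.0, 0.0, 315.0], [0.0, 514.0, 235.0], [0.0, 0.0, 1.0]]
{'time_s': 0.1, 'joints': array([ 8.11921850e+01,  2.05857724e+01,  6.40703489e-01, -1.83259958e-02,
       -7.01358611e+01, -1.65074708e+01]), 'qd': array([ 0.11915215,  0.01626255,  0.06107729,  0.05054541, -0.15470823,
       -0.07656739]), 'joint_torque': array([-4.20828264e-04, -5.84164596e+01,  2.93753421e+01,  7.01551482e+00,
        1.02330212e-02, -4.67171731e-05]), 'tcp_pos': array([0.28855057, 0.61002879, 0.4038447 ]), 'eef_rot': array([ 1.79917510e+02, -6.47897261e-03, -2.53215203e+01]), 'contact_force': array([ 0.3537177 ,  0.49704428, -0.26176922]), 'moment': array([ 0.03444474, -0.03826872, -0.02620242]), 'gripper_width': 0.08799916715894858}
```

View pics/s0.png

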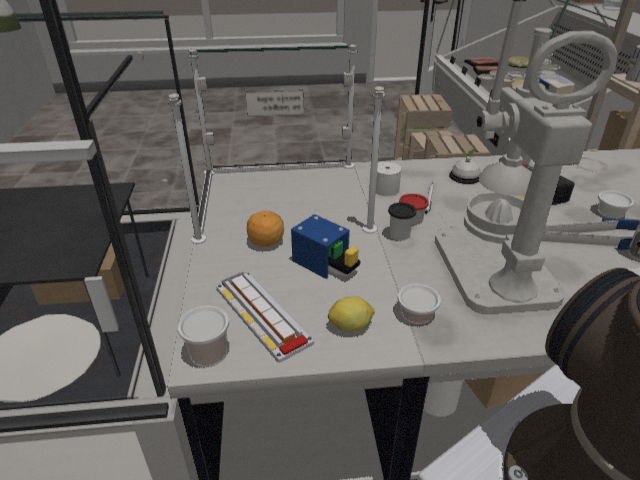

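View pics/d0.png

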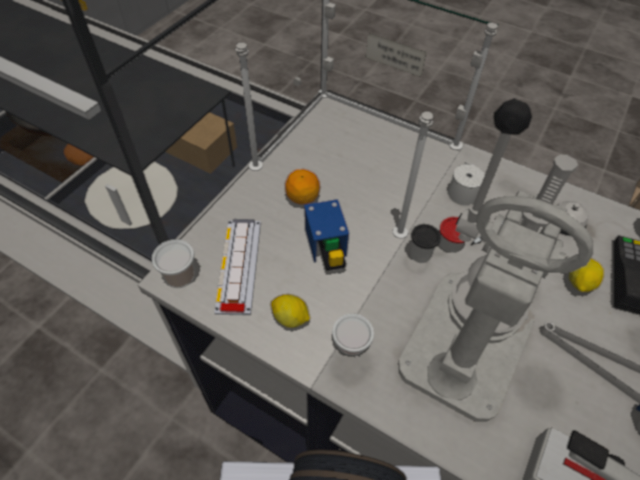

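The scene view shows the lug at about (351,256), the dock roof at about (320,233), and the rail running from its red cap at (294,345) to its far end at (235,278). In the side view the lug is at (336,258), the dock roof at (327,220), and the red cap at (232,307).

```bash
cat >> h.py <<'E'
def mask(im,lo,hi,box):
    h=cv2.cvtColor(im,cv2.COLOR_RGB2HSV); m=cv2.inRange(h,lo,hi); z=np.zeros_like(m); x0,y0,x1,y1=box; z[y0:y1,x0:x1]=m[y0:y1,x0:x1]; return z
def big(m):
    cs,_=cv2.findContours(m,0,1); return max(cs,key=cv2.contourArea)
def tri(c1,u1,c2,u2):
    o1,d1=ray(c1,u1);o2,d2=ray(c2,u2); s=np.linalg.lstsq(np.c_[d1,-d2],o2-o1,rcond=None)[0]
    a,b=o1+d1*s[0],o2+d2*s[1]; return (a+b)/2,np.linalg.norm(a-b)
E
python3 - <<'E'
from h import *
ims={}
for n,f in(('scene','s0'),('side','d0')): ims[n]=(cv2.imread(f'pics/{f}.png')[:,:,::-1].copy(),r.get_calibration(n))
P={}
for n,lb,rb,bb in(('scene',(335,240,370,275),(270,325,325,365),(285,210,355,275)),('side',(322,240,352,272),(212,290,262,318),(300,195,352,262))):
    im,c=ims[n]
    for k,lo,hi,bx in(('lug',(20,120,90),(35,255,255),lb),('red',(0,150,60),(8,255,255),rb),('blue',(100,120,40),(125,255,255),bb)):
        t=big(mask(im,lo,hi,bx)); M=cv2.moments(t); P[n,k]=(M['m10']/M['m00'],M['m01']/M['m00'])
        print(n,k,np.round(P[n,k],1),cv2.contourArea(t),cv2.approxPolyDP(t,2.5,True).reshape(-1,2).tolist())
for k in('lug','red'): print(k,tri(ims['scene'][1],P['scene',k],ims['side'][1],P['side',k]))
# enlarged crops
a=cv2.resize(ims['side'][0][190:325,205:360],None,fx=4,fy=4,interpolation=cv2.INTER_CUBIC)
cv2.imwrite('pics/c1.png',a[:,:,::-1])
E
```

```text
scene lug [351.  255.8] 182.0 [[354, 247], [345, 251], [345, 263], [349, 265], [357, 260]]
scene red [292.9 344. ] 232.0 [[307, 339], [301, 335], [285, 342], [280, 349], [287, 353]]
scene blue [315.4 243. ] 1997.0 [[313, 215], [291, 229], [293, 260], [318, 274], [326, 274], [327, 247], [339, 238], [343, 241], [343, 251], [347, 248], [348, 230], [342, 227], [343, 230], [339, 231], [338, 225], [320, 217], [315, 220]]
side lug [335.8 256.8] 171.0 [[340, 249], [329, 252], [331, 265], [341, 263], [343, 254]]
side red [232.3 306.7] 154.5 [[221, 305], [222, 310], [243, 310], [243, 304], [236, 302]]
side blue [325.2 222.7] 1404.0 [[336, 200], [305, 205], [306, 227], [314, 257], [315, 241], [334, 236], [340, 238], [345, 253], [347, 230]]
lug (array([ 0.48631582, -0.00741366,  0.04538696]), np.float64(0.0018972308953781201))
red (array([0.39992746, 0.17239552, 0.011208  ]), np.float64(0.0005572370506777701))
```

View pics/c1.png

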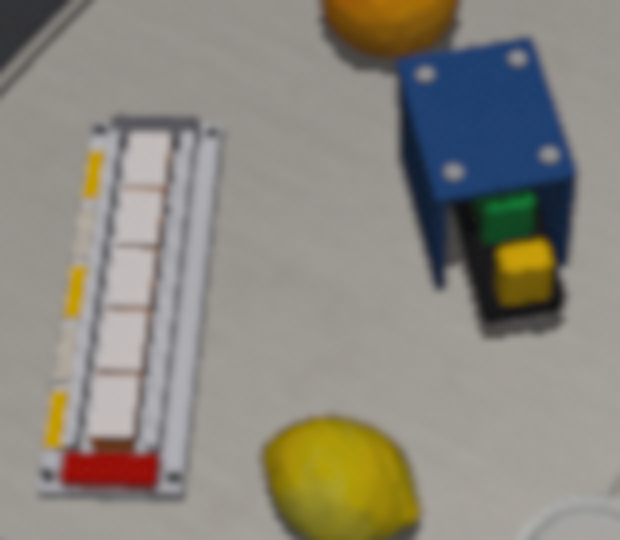

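The crop shows the rail base corners at (40,495), (183,495), (220,128) and (93,124), and the dock roof corners at (400,62), (532,40), (574,170) and (436,198). The block sits slightly to the right inside the dock.

Run:
```python
from h import *
c=r.get_calibration('side'); s=r.get_calibration('scene')
f=lambda x,y,z:onz(c,(x/4+205-.4,y/4+190-.4),z)[:2].round(4)
D=[f(*p,.075) for p in((400,62),(532,40),(574,170),(436,198))]
print('dock',D,[np.linalg.norm(D[i]-D[i-1]).round(4) for i in range(4)],np.mean(D,0))
d=(D[0]+D[1]-D[2]-D[3])/2;print('dock yaw',np.degrees(np.arctan2(d[1],d[0])))
e=D[0]-D[1];print('from width',np.degrees(np.arctan2(-e[0],e[1])))
B=[f(*p,.01) for p in((40,495),(183,495),(220,128),(93,124))]
print('rail',B,[np.linalg.norm(B[i]-B[i-1]).round(4) for i in range(4)],np.mean(B,0))
d=(B[2]+B[3]-B[0]-B[1])/2;print('rail yaw',np.degrees(np.arctan2(d[1],d[0])))
a,b=f(113,438,.025),f(150,133,.025);print('clips',a,b,np.linalg.norm(a-b),'mid',(a+b)/2,np.degrees(np.arctan2(*(b-a)[::-1])))
# clip contours in scene
S=[onz(s,p,.01)[:2].round(4) for p in((274,356),(311,346),(247,273),(217,279))];print('scene rail',S,np.mean(S,0))
for n,k in(('lemon',(291,325)),('orange',(302,200)),('romL',(173,270)),('pot2',(353,350))): print(n,onz(c,k,.0)[:2].round(3))
```

```text
dock [array([0.5821, 0.0518]), array([ 0.5975, -0.0096]), array([ 0.5213, -0.0281]), array([0.504 , 0.0332])] [np.float64(0.0803), np.float64(0.0633), np.float64(0.0784), np.float64(0.0637)] [0.551225 0.011825]
dock yaw 13.519605935764021
from width 14.080148271220478
rail [array([0.3869, 0.2018]), array([0.3886, 0.1399]), array([0.5919, 0.1414]), array([0.5926, 0.2043])] [np.float64(0.2057), np.float64(0.0619), np.float64(0.2033), np.float64(0.0629)] [0.49    0.17185]
rail yaw 0.5603320575676954
clips [0.4075 0.1707] [0.576  0.1727] 0.16851186901817924 mid [0.49175 0.1717 ] 0.6800366654427411
scene rail [array([0.3973, 0.2072]), array([0.3812, 0.1521]), array([0.5908, 0.1445]), array([0.6073, 0.1954])] [0.49415 0.1748 ]
lemon [0.373 0.069]
orange [0.659 0.06 ]
romL [0.48  0.294]
pot2 [ 0.33  -0.038]
```

Run:
```python
from h import *
c=r.get_calibration('side'); s=r.get_calibration('scene')
print('pots',onz(c,(353,334),.064).round(3),onz(c,(173,257),.064).round(3),onz(s,(205,325),.064).round(3))
print('post tri',tri(s,(163,396),c,(160,245)), 'foot z0',onz(s,(163,396),0).round(3),onz(c,(165,245),0).round(3))
for z in(0,.2,.3,.4,.5):print(z,'post scene',onz(s,(70,60),z).round(3),'side',onz(c,(95,60),z).round(3))
print('white bar',tri(s,(90,152),c,(95,108)),tri(s,(5,158),c,(5,62)))
print('lemon',onz(c,(290,311),.0275).round(3),onz(s,(351,315),.0275).round(3))
# lemon contour extents
im=cv2.imread('pics/d0.png')[:,:,::-1].copy()
t=big(mask(im,(20,90,60),(35,255,255),(262,285,318,335)));print(np.array([onz(c,p,.0275)[:2] for p in cv2.boxPoints(cv2.minAreaRect(t))]).round(3))
snap('wrist','w0.png')
```

```text
pots [ 0.328 -0.033  0.064] [0.466 0.278 0.064] [0.461 0.279 0.064]
post tri (array([ 0.56747065,  0.35329266, -0.10355657]), np.float64(0.071636320009968)) foot z0 [0.434 0.364 0.   ] [0.537 0.32  0.   ]
0 post scene [2.265 0.046 0.   ] side [1.127 0.62  0.   ]
0.2 post scene [1.453 0.186 0.2  ] side [0.838 0.473 0.2  ]
0.3 post scene [1.046 0.256 0.3  ] side [0.693 0.399 0.3  ]
0.4 post scene [0.64  0.326 0.4  ] side [0.549 0.325 0.4  ]
0.5 post scene [0.234 0.396 0.5  ] side [0.404 0.251 0.5  ]
white bar (array([0.54556967, 0.34940716, 0.3207494 ]), np.float64(0.003500959362196581)) (array([0.54764345, 0.44288607, 0.36309146]), np.float64(0.05712394848704382))
lemon [0.386 0.07  0.027] [0.384 0.074 0.027]
[[0.403 0.111]
 [0.434 0.061]
 [0.372 0.031]
 [0.343 0.08 ]]
```

View pics/w0.png

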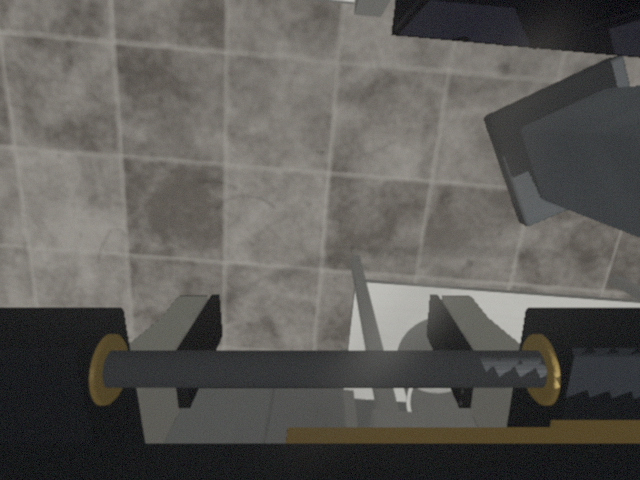

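The wrist camera sees only the floor and cart, so moving along -y is free.

carry_out:
  plan:
    - [[0,0,0],[0,0,-6.52],0]
    - [[0,0,0],[0,0,-6.52],0]
    - [[0,0,0],[0,0,-6.52],0]
    - [[0,0,0],[0,0,-6.52],0]
    - [[0,0,0],[0,0,-6.52],0]
    - [[0,0,0],[0,0,-6.52],0]
    - [[-0.0095,0.0388,0],[0,0,0],0]
    - [[-0.0095,0.0388,0],[0,0,0],0]
    - [[-0.0095,0.0388,0],[0,0,0],0]
    - [[-0.0095,0.0388,0],[0,0,0],0]
    - [[-0.0095,0.0388,0],[0,0,0],0]
    - [[-0.0095,0.0388,0],[0,0,0],0]
  grip_force: 40

```text
time_s: 1.15
tcp_pos: [0.2886, 0.3684, 0.4043]
eef_rot: [180.0, 0.0, 13.8]
contact_force: [0.9, 0.1, 1.5]
gripper_width: 0.0875
```

carry_out:
  plan:
    - [[0.0085,0.0342,0],[0,0,0],60]
    - [[0.0085,0.0342,0],[0,0,0],60]
    - [[0.0085,0.0342,0],[0,0,0],60]
    - [[0.0085,0.0342,0],[0,0,0],60]
    - [[0.0085,0.0342,0.005],[0,0,0],60]
    - [[0.0085,0.0342,0.005],[0,0,0],60]
    - [[0.0085,0.0342,0.01],[0,0,0],60]
    - [[0.0085,0.0342,0.01],[0,0,0],60]
    - [[0.0085,0.0342,0.01],[0,0,0],60]
    - [[0.0085,0.0342,0.01],[0,0,0],60]
    - [[0.0085,0.0342,0.01],[0,0,0],60]
    - [[0.0085,0.0342,0.01],[0,0,0],60]

```text
time_s: 2.15
tcp_pos: [0.4862, -0.0055, 0.3343]
eef_rot: [-180.0, -0.0, 13.8]
contact_force: [1.5, 0.0, -0.6]
gripper_width: 0.0669
```

```bash
cat > look.py <<'E'
from h import *
import sys
def lug(name,out,z=.061):
    st=r.get_state(); im,c=snap(name,out); m=mask(im,(20,120,90),(35,255,255),(0,0,640,480))
    print(st['time_s'],st['tcp_pos'].round(4),st['eef_rot'].round(1),st['gripper_width'].round(4),st['contact_force'].round(1))
    for lab,lo,hi in(('yellow',(20,120,90),(35,255,255)),('green',(50,100,40),(85,255,255))):
        cs,_=cv2.findContours(mask(im,lo,hi,(0,0,640,480)),0,1)
        for t in cs:
            if cv2.contourArea(t)>120:
                b=cv2.boxPoints(cv2.minAreaRect(t)); W=np.array([onz(c,p,z)[:2] for p in b]); print(lab,cv2.contourArea(t),b.round().astype(int).tolist(),'c',W.mean(0).round(4),'sides',np.linalg.norm(W-np.roll(W,1,0),axis=1).round(3)[:2])
    return im,c
if __name__=='__main__': lug(sys.argv[1],sys.argv[2])
E
python3 look.py wrist w1.png
```

```text
Traceback (most recent call last):
  File "look.py", line 12, in <module>
    if __name__=='__main__': lug(sys.argv[1],sys.argv[2])
                             ~~~^^^^^^^^^^^^^^^^^^^^^^^^^
  File "look.py", line 5, in lug
    print(st['time_s'],st['tcp_pos'].round(4),st['eef_rot'].round(1),st['gripper_width'].round(4),st['contact_force'].round(1))
                                                                     ^^^^^^^^^^^^^^^^^^^^^^^^^
AttributeError: 'float' object has no attribute 'round'
```

View pics/w1.png

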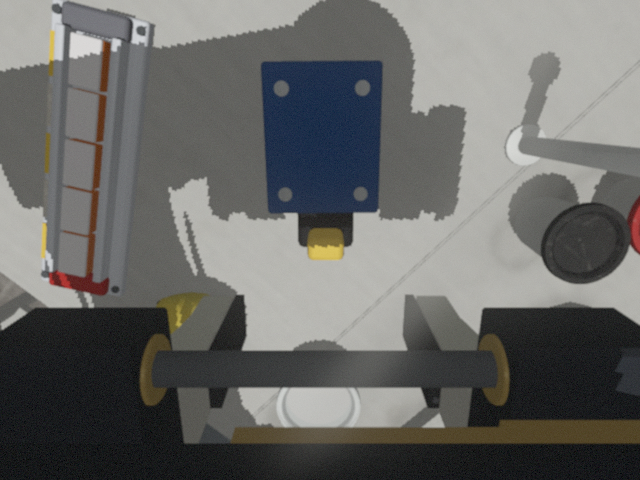

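The wrist view shows the lug at (326,244), the dock roof corners at (262,62), (382,62), (379,212) and (268,213), and the rail at upper left.

```bash
sed -i "s/st\['gripper_width'\].round(4)/round(st['gripper_width'],4)/" look.py
python3 - <<'E'
from look import *
im,c=lug('wrist','w2.png')
m=big(mask(im,(100,120,40),(125,255,255),(240,40,400,230)));b=cv2.boxPoints(cv2.minAreaRect(m))
D=[onz(c,p,.075)[:2].round(4) for p in((262,62),(382,62),(379,212),(268,213))]
print('dock',D,np.mean(D,0));d=(D[0]+D[1]-D[2]-D[3])/2;print(np.degrees(np.arctan2(*d[::-1])))
# red cap far: edges z=.017; base corners z=.010
B=[onz(c,p,.01)[:2].round(4) for p in((42,284),(123,296),(153,23),(55,3))]
print('rail',B,np.mean(B,0))
d=(B[2]+B[3]-B[0]-B[1])/2;print(np.degrees(np.arctan2(*d[::-1])),np.linalg.norm(d))
E
```

```text
2.2 [ 0.4876 -0.0091  0.332 ] [179.9   0.2  13.7] 0.0671 [ 4.4 -3.7 -0.4]
yellow 830.0 [[148, 307], [182, 276], [205, 301], [171, 332]] c [0.4258 0.0774] sides [0.023 0.033]
yellow 990.5 [[301, 229], [337, 229], [337, 259], [301, 259]] c [ 0.4894 -0.0052] sides [0.02  0.023]
dock [array([0.5845, 0.0483]), array([ 0.5995, -0.013 ]), array([ 0.5213, -0.0338]), array([0.5053, 0.0292])] [0.55265  0.007675]
14.2245186900807
rail [array([0.3898, 0.1963]), array([0.3944, 0.1333]), array([0.5955, 0.1325]), array([0.5921, 0.1953])] [0.49295 0.16435]
-0.2556562188231311 0.20170200792257875
```

carry_out:
  plan:
    - [[0,0,0],[0,0,0],60]
    - [[0,0,0],[0,0,0],60]
    - [[0,0,0],[0,0,0],60]

```text
time_s: 2.5
tcp_pos: [0.4856, -0.003, 0.3351]
eef_rot: [-180.0, -0.0, 13.9]
contact_force: [0.2, 0.8, -0.1]
gripper_width: 0.0674
```

Run:
```python
from look import *
im,c=lug('wrist','w3.png')
im0=cv2.imread('pics/w1.png');print(abs(im0[:,:,::-1].astype(int)-im).mean())
s=big(mask(im,(100,120,40),(125,255,255),(240,40,400,230)));print(cv2.approxPolyDP(s,4,True).reshape(-1,2).tolist())
D=[onz(c,p,.075)[:2].round(4) for p in((262,62),(382,62),(379,212),(268,213))];print(np.mean(D,0))
print('red',np.array([onz(c,p,.017)[:2] for p in cv2.boxPoints(cv2.minAreaRect(big(mask(im,(0,150,60),(8,255,255),(30,260,140,310)))))]).round(4).tolist())
# side-view reprojection check of lug
cs=r.get_calibration('side');sc=r.get_calibration('scene');t=tri(sc,(351,255.8),c,(326,244));print(t);print(tri(cs,(335.8,256.8),c,(326,244)))
```

```text
2.5 [ 0.4856 -0.003   0.3351] [-180.    -0.    13.9] 0.0674 [ 0.2  0.8 -0.1]
yellow 765.5 [[152, 313], [187, 278], [207, 298], [172, 333]] c [0.4225 0.0828] sides [0.019 0.037]
yellow 978.5 [[311, 228], [347, 228], [347, 259], [311, 259]] c [ 0.4892 -0.0048] sides [0.021 0.023]
5.654500868055556
[[268, 64], [274, 200], [285, 203], [277, 195], [292, 185], [299, 194], [293, 204], [287, 202], [292, 211], [300, 210], [299, 203], [305, 208], [307, 202], [311, 211], [316, 211], [315, 205], [329, 211], [331, 201], [334, 211], [345, 208], [346, 202], [350, 208], [351, 201], [355, 210], [356, 201], [359, 210], [380, 202], [373, 197], [365, 205], [356, 191], [365, 184], [376, 197], [381, 195], [385, 63]]
[0.551325 0.014475]
red [[0.3939, 0.192], [0.4101, 0.1898], [0.4102, 0.1475], [0.3938, 0.1491]]
(array([ 0.48373002, -0.00500058,  0.04687845]), np.float64(0.001987298407551689))
(array([ 0.48493673, -0.00552933,  0.048934  ]), np.float64(0.0030784765620402014))
```

carry_out:
  plan:
    - [[0,0.002,0.03],[0,0,0],60]
    - [[0,0,0.03],[0,0,0],60]
    - [[0,0,0.03],[0,0,0],60]
    - [[0,0,0.02],[0,0,0],80]
    - [[0,0,0.011],[0,0,0],80]
    - [[0,0,0],[0,0,0],80]
    - [[0,0,0],[0,0,0],80]
    - [[0,0,0],[0,0,0],80]

```text
time_s: 3.22
tcp_pos: [0.4867, -0.0048, 0.2148]
eef_rot: [-180.0, -0.1, 13.9]
contact_force: [-0.2, 1.1, -0.1]
gripper_width: 0.0601
```

carry_out:
  plan:
    - [[0,0,0],[0,0,0],150]
    - [[0,0,0],[0,0,0],255]
    - [[0,0,0],[0,0,0],255]
    - [[0,0,0],[0,0,0],255]
    - [[0,0,0],[0,0,0],255]
    - [[0,0,0],[0,0,0],255]
  grip_force: 20

```text
time_s: 3.72
tcp_pos: [0.4863, -0.0057, 0.2138]
eef_rot: [-180.0, -0.0, 13.8]
contact_force: [0.5, 0.3, 0.7]
gripper_width: 0.0259
```

carry_out:
  plan:
    - [[0,0,0],[0,0,0],255]
    - [[0,0,0],[0,0,0],255]
    - [[-0.005,0,0],[0,0,0],255]
    - [[-0.01,0,0],[0,0,0],255]
    - [[-0.01,0,0],[0,0,0],255]
    - [[-0.01,0,0],[0,0,0],255]
    - [[-0.01,0,0],[0,0,0],255]
    - [[-0.01,0,0],[0,0,0],255]
    - [[-0.01,0,0],[0,0,0],255]
    - [[-0.01,0,0],[0,0,0],255]
    - [[-0.006,0,0],[0,0,0],255]
    - [[0,0,0],[0,0,0],255]

```text
time_s: 4.72
tcp_pos: [0.4059, -0.0255, 0.2136]
eef_rot: [-180.0, 0.1, 13.8]
contact_force: [-2.9, -0.7, 1.4]
gripper_width: 0.0237
```

```bash
python3 look.py side d1.png
```

```text
4.7167 [ 0.4059 -0.0255  0.2136] [-1.80e+02  1.00e-01  1.38e+01] 0.0237 [-2.9 -0.7  1.4]
yellow 817.5 [[267, 302], [297, 287], [313, 318], [283, 333]] c [0.3701 0.0691] sides [0.064 0.057]
yellow 727.5 [[566, 275], [594, 256], [610, 278], [582, 298]] c [ 0.4481 -0.4403] sides [0.046 0.074]
```

View pics/d1.png

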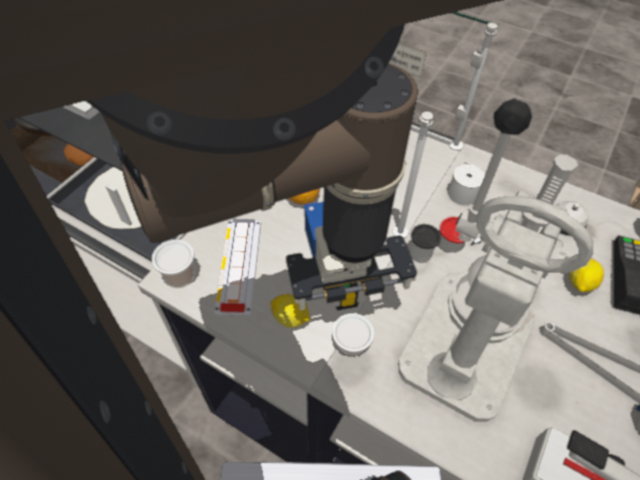

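The side view shows the gripper still on the lug at about (347,298), with the dock behind it. The gripper width is 23.7 mm, so the lug is held. Now I release and rise.

carry_out:
  plan:
    - [[0,0,0],[0,0,0],130]
    - [[0,0,0],[0,0,0],130]
    - [[0,0,0],[0,0,0],130]
    - [[0,0,0],[0,0,0],130]
    - [[0,0,-0.02],[0,0,0],130]
    - [[0,0,-0.03],[0,0,0],110]
    - [[0,0,-0.035],[0,0,0],110]
    - [[0.0,0,-0.035],[0,0,0],110]
    - [[0.02,0,0],[0,0,0],110]
    - [[0,0,0],[0,0,0],110]
    - [[0,0,0],[0,0,0],110]
    - [[0,0,0],[0,0,0],110]

```text
time_s: 5.77
tcp_pos: [0.4266, -0.0204, 0.333]
eef_rot: [-180.0, 0.1, 13.8]
contact_force: [0.4, -0.7, -0.0]
gripper_width: 0.0494
```

```bash
python3 look.py wrist w4.png
```

```text
5.7667 [ 0.4266 -0.0204  0.333 ] [-1.80e+02  1.00e-01  1.38e+01] 0.0494 [ 0.4 -0.7 -0. ]
yellow 1046.0 [[307, 256], [342, 256], [342, 289], [307, 289]] c [ 0.4102 -0.0242] sides [0.023 0.023]
yellow 5591.0 [[143, 216], [233, 216], [233, 295], [143, 295]] c [0.4    0.0638] sides [0.054 0.056]
green 2500.5 [[305, 168], [344, 168], [344, 240], [305, 240]] c [ 0.4539 -0.0135] sides [0.045 0.024]
```

View pics/w4.png

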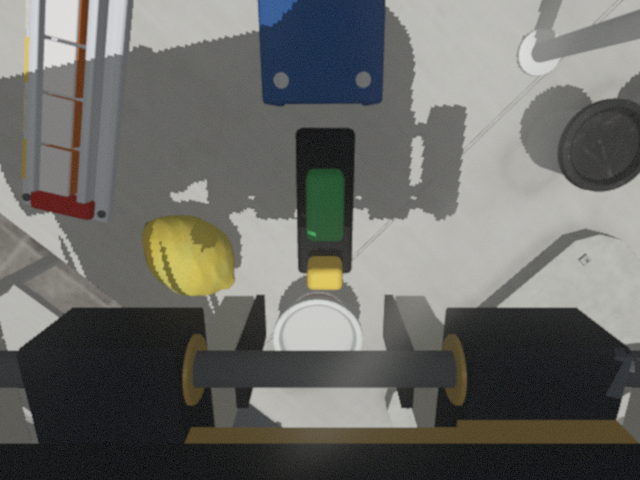

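The block stands clear of the dock and in line with it. The grip is at (325,204), which maps to (0.4539,-0.0135) with sides of 45 x 24 mm, matching the given size. The lug is at (325,272).

carry_out:
  plan:
    - [[0.0278,0,0],[0,0,0],110]
    - [[0,0,0.03],[0,0,0],110]
    - [[0,0,0.03],[0,0,0],110]
    - [[0,0,0.03],[0,0,0],110]
    - [[0,0,0.02],[0,0,0],110]
    - [[0,0,0.0095],[0,0,0],110]
    - [[0,0,0],[0,0,0],110]
    - [[0,0,0],[0,0,0],110]
    - [[0,0,0],[0,0,0],160]
    - [[0,0,0],[0,0,0],255]
    - [[0,0,0],[0,0,0],255]
    - [[0,0,0],[0,0,0],255]
  grip_force: 50

```text
time_s: 6.82
tcp_pos: [0.4542, -0.0135, 0.2149]
eef_rot: [-180.0, -0.1, 13.8]
contact_force: [0.7, -0.1, -0.4]
gripper_width: 0.0285
```

carry_out:
  plan:
    - [[0,0,0],[0,0,0],255]
    - [[0,0,0],[0,0,0],255]
    - [[0,0,0],[0,0,0],255]
    - [[0,0,-0.01],[0,0,0],255]
    - [[0,0,-0.02],[0,0,0],255]
    - [[0,0,-0.03],[0,0,0],255]
    - [[0,0,-0.03],[0,0,0],255]
    - [[0,0,-0.01],[0,0,0],255]
    - [[0,0,0],[0,0,0],255]
    - [[0,0,0],[0,0,0],255]

```text
time_s: 7.65
tcp_pos: [0.4536, -0.0137, 0.3139]
eef_rot: [-180.0, -0.0, 13.8]
contact_force: [-1.1, 0.6, -3.2]
gripper_width: 0.0238
```

carry_out:
  plan:
    - [[0,0,0],[0,0,6.7],255]
    - [[0,0,0],[0,0,6.7],255]
    - [[-0.005,-0.031,0],[0,0,0],255]
    - [[-0.005,-0.031,0],[0,0,0],255]
    - [[-0.005,-0.031,0],[0,0,0],255]
    - [[-0.005,-0.031,0],[0,0,0],255]
    - [[-0.005,-0.031,0],[0,0,0],255]
    - [[-0.005,-0.03,0],[0,0,0],255]
    - [[0,0,0],[0,0,0],255]
    - [[0,0,0],[0,0,0],255]
    - [[0,0,0],[0,0,0],255]
    - [[0,0,0],[0,0,0],255]

```text
time_s: 8.65
tcp_pos: [0.4225, 0.1704, 0.3131]
eef_rot: [179.9, 0.1, 0.4]
contact_force: [0.5, 0.2, -2.8]
gripper_width: 0.0233
```

```bash
python3 look.py wrist w5.png; python3 -c "
from h import *
snap('scene','s5.png')"
```

```text
8.65 [0.4225 0.1704 0.3131] [1.799e+02 1.000e-01 4.000e-01] 0.0233 [ 0.5  0.2 -2.8]
yellow 751.0 [[464, 440], [464, 419], [539, 421], [539, 442]] c [0.2977 0.0481] sides [0.052 0.018]
yellow 186.5 [[377, 421], [416, 421], [416, 441], [377, 441]] c [0.2972 0.1201] sides [0.017 0.027]
yellow 1354.0 [[298, 401], [351, 401], [351, 429], [298, 429]] c [0.3101 0.1695] sides [0.023 0.035]
yellow 2333.5 [[430, 308], [430, 267], [511, 267], [511, 308]] c [0.404  0.0814] sides [0.05  0.027]
yellow 475.0 [[274, 111], [286, 111], [288, 153], [275, 153]] c [0.4947 0.1944] sides [0.022 0.007]
yellow 516.0 [[271, 0], [284, 0], [284, 42], [271, 42]] c [0.5485 0.1947] sides [0.019 0.006]
green 641.0 [[294, 388], [354, 388], [354, 400], [294, 400]] c [0.3271 0.17  ] sides [0.009 0.04 ]
green 4502.5 [[291, 274], [356, 274], [356, 350], [291, 350]] c [0.3865 0.1707] sides [0.052 0.039]
```

View pics/w5.png

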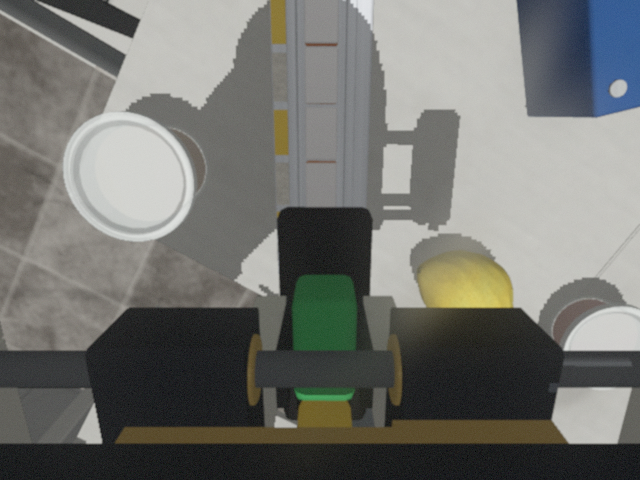

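View pics/s5.png

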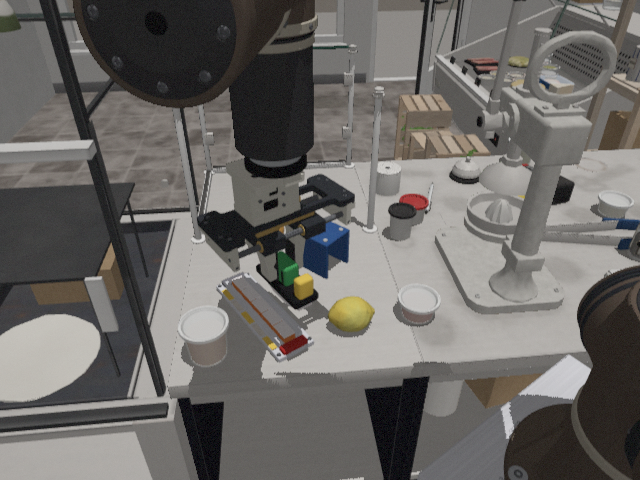

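The wrist view shows the block level and held straight, with clip gaps at (321,44), (321,103) and (321,161) and clip edges at columns 305 and 337. The scene view shows the block above the rail's near half.

Run:
```python
from h import *
c=r.get_calibration('wrist'); im=cv2.imread('pics/w5.png')[:,:,::-1].copy()
for v in(44,103,161): print(v,onz(c,(321,v),.025).round(4))
g=im.astype(int)
h=cv2.cvtColor(im,cv2.COLOR_RGB2HSV)
m=mask(im,(0,80,60),(14,255,255),(298,30,345,175))
for v in(44,103,161):
    ys,xs=np.nonzero(m[v-4:v+5]); print(v,len(xs), xs.min() if len(xs) else 0, xs.max() if len(xs) else 0, (ys.mean()+v-4) if len(xs) else 0)
gr=cv2.cvtColor(im,cv2.COLOR_RGB2GRAY)
for v in(20,80,130,190): print(v,gr[v,285:372:1].tolist())
```

```text
44 [0.5442 0.1732 0.025 ]
103 [0.5113 0.173  0.025 ]
161 [0.4761 0.1729 0.025 ]
44 60 306 336 44.483333333333334
103 0 0 0 0
161 10 309 318 161.0
20 [118, 125, 129, 131, 132, 136, 134, 139, 133, 133, 116, 111, 123, 132, 135, 134, 131, 133, 131, 131, 132, 139, 140, 142, 139, 139, 140, 138, 137, 137, 137, 141, 142, 140, 138, 140, 140, 137, 137, 138, 140, 140, 144, 138, 139, 140, 138, 139, 140, 138, 138, 139, 134, 133, 136, 133, 133, 132, 137, 134, 126, 117, 121, 131, 136, 134, 137, 139, 134, 136, 131, 124, 131, 133, 138, 136, 138, 140, 138, 143, 147, 156, 191, 219, 225, 219, 205]
80 [119, 119, 122, 121, 125, 129, 129, 130, 135, 133, 125, 117, 112, 121, 132, 131, 130, 129, 128, 130, 133, 134, 137, 141, 139, 136, 138, 136, 139, 138, 139, 136, 137, 139, 137, 138, 138, 139, 135, 139, 137, 137, 137, 138, 138, 139, 134, 138, 138, 137, 134, 138, 130, 130, 134, 131, 130, 130, 129, 126, 114, 121, 129, 130, 132, 133, 130, 130, 134, 130, 126, 128, 131, 133, 132, 132, 131, 132, 132, 130, 131, 131, 133, 128, 126, 116, 110]
130 [115, 115, 110, 116, 124, 130, 124, 130, 131, 128, 127, 121, 113, 117, 126, 131, 127, 128, 127, 127, 129, 133, 136, 137, 136, 138, 135, 134, 136, 138, 134, 134, 135, 138, 134, 137, 134, 136, 133, 136, 139, 138, 135, 137, 135, 137, 134, 135, 136, 134, 134, 125, 130, 132, 132, 131, 130, 130, 124, 116, 118, 125, 130, 130, 130, 132, 129, 129, 125, 121, 125, 130, 130, 132, 130, 130, 130, 131, 127, 131, 126, 125, 122, 117, 109, 110, 109]
190 [123, 123, 122, 119, 117, 124, 125, 127, 126, 127, 125, 128, 122, 116, 122, 125, 130, 124, 129, 126, 127, 125, 128, 137, 133, 134, 133, 132, 133, 135, 136, 134, 133, 133, 134, 133, 134, 135, 136, 134, 133, 136, 131, 133, 131, 134, 132, 132, 136, 130, 132, 130, 132, 131, 131, 128, 129, 126, 117, 117, 128, 126, 129, 130, 133, 126, 130, 126, 123, 125, 131, 129, 127, 129, 131, 125, 126, 126, 127, 121, 123, 114, 113, 108, 108, 109, 111]
```

Rail centre is about (0.493, 0.173) with yaw about 0.4 degrees. I'll shift to line up, go down to about 5 mm above the clips and check.

carry_out:
  plan:
    - [[0.002,-0.0024,0.01],[0,0,0],255]
    - [[0,0,0.02],[0,0,0],255]
    - [[0,0,0.02],[0,0,0],255]
    - [[0,0,0.012],[0,0,0],255]
    - [[0,0,0.007],[0,0,0],255]
    - [[0,0,0],[0,0,0],255]
    - [[0,0,0],[0,0,0],255]
    - [[0,0,0],[0,0,0],255]
    - [[0,0,0],[0,0,0],255]

```text
time_s: 9.5
tcp_pos: [0.4251, 0.1738, 0.2461]
eef_rot: [-179.9, -0.1, 0.4]
contact_force: [0.1, 0.0, -2.8]
gripper_width: 0.0239
```

Run:
```python
from h import *
st=r.get_state();print(st['contact_force'].round(2),st['tcp_pos'].round(4),st['moment'].round(3))
im,c=snap('scene','s6.png');cv2.imwrite('pics/s6c.png',cv2.resize(im[255:365,195:345],None,fx=5,fy=5,interpolation=2)[:,:,::-1])
```

```text
[ 0.12  0.04 -2.79] [0.4251 0.1738 0.2461] [-0.072  0.012  0.074]
```

View pics/s6c.png

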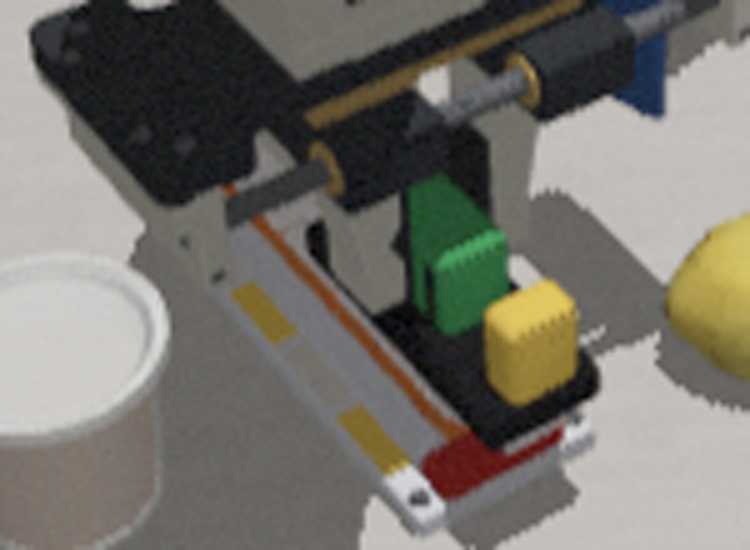

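The crop shows the block aligned over the red end, with its base above the walls. Now I press gently.

carry_out:
  plan:
    - [[0,0.0006,0.004],[0,0,0],255]
    - [[0,0,0.003],[0,0,0],255]
    - [[0,0,0.002],[0,0,0],255]
    - [[0,0,0.001],[0,0,0],255]
    - [[0,0,0],[0,0,0],255]
    - [[0,0,0],[0,0,0],255]

```text
time_s: 10.05
tcp_pos: [0.4249, 0.1733, 0.2354]
eef_rot: [-180.0, -0.0, 0.4]
contact_force: [0.5, 0.9, 2.2]
gripper_width: 0.0235
```

carry_out:
  plan:
    - [[0,0,0.0015],[0,0,0],255]
    - [[0,0,0.0015],[0,0,0],255]
    - [[0,0,0.001],[0,0,0],255]
    - [[0,0,0],[0,0,0],255]
    - [[0,0,0],[0,0,0],255]
    - [[0,0,0],[0,0,0],255]

```text
time_s: 10.55
tcp_pos: [0.4249, 0.1732, 0.2314]
eef_rot: [-180.0, -0.0, 0.4]
contact_force: [0.8, 1.0, 5.3]
gripper_width: 0.024
```

carry_out:
  plan:
    - [[0,0,0.001],[0,0,0],255]
    - [[0,0,0.001],[0,0,0],255]
    - [[0,0,0],[0,0,0],255]
    - [[0,0,0],[0,0,0],255]
    - [[0,0,0],[0,0,0],255]

```text
time_s: 10.97
tcp_pos: [0.425, 0.1732, 0.2295]
eef_rot: [-180.0, -0.0, 0.4]
contact_force: [-0.7, 0.2, 6.3]
gripper_width: 0.0238
```

Run:
```python
from h import *
st=r.get_state();print(st['contact_force'].round(2),st['tcp_pos'].round(4),st['moment'].round(3))
im,c=snap('scene','s7.png');cv2.imwrite('pics/s7c.png',cv2.resize(im[255:365,195:345],None,fx=5,fy=5,interpolation=2)[:,:,::-1])
```

```text
[-0.68  0.23  6.3 ] [0.425  0.1732 0.2295] [ 0.426 -0.046 -0.06 ]
```

View pics/s7c.png

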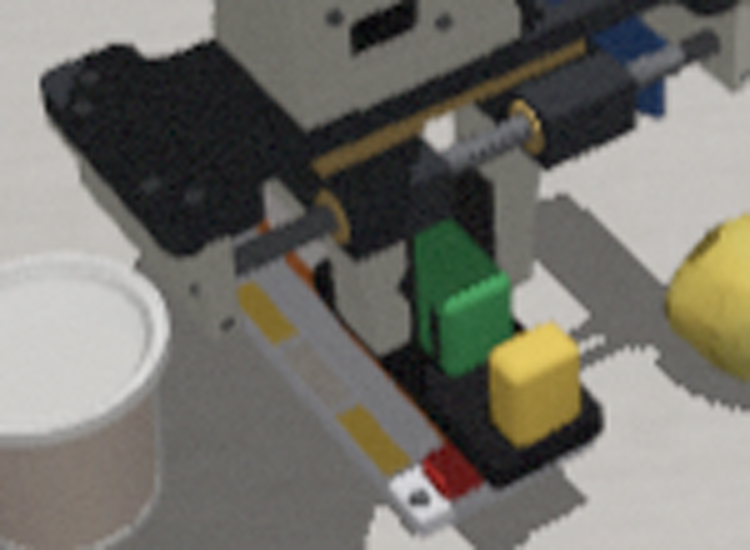

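The crop shows the block down over the red end, with about 9 N of net force (a sole travel of roughly 5 mm). Now the stroke.

carry_out:
  plan:
    - [[0.004,0,0],[0,0,0],255]
    - [[0.007,0,0],[0,0,0],255]
    - [[0.007,0,0],[0,0,0],255]
    - [[0.007,0,0],[0,0,0],255]
    - [[0.007,0,0],[0,0,0],255]
    - [[0,0,0],[0,0,0],255]

```text
time_s: 11.52
tcp_pos: [0.457, 0.1728, 0.2289]
eef_rot: [179.9, 0.1, 0.4]
contact_force: [0.2, -1.4, 6.4]
gripper_width: 0.0238
```

carry_out:
  plan:
    - [[0.007,0,0],[0,0,0],255]
    - [[0.007,0,0],[0,0,0],255]
    - [[0.007,0,0],[0,0,0],255]
    - [[0.007,0,0],[0,0,0],255]
    - [[0.007,0,0],[0,0,0],255]
    - [[0,0,0],[0,0,0],255]

```text
time_s: 12.02
tcp_pos: [0.4919, 0.173, 0.2289]
eef_rot: [179.9, 0.1, 0.4]
contact_force: [-0.5, -1.4, 7.6]
gripper_width: 0.0233
```

carry_out:
  plan:
    - [[0.007,0,0],[0,0,0],255]
    - [[0.007,0,0],[0,0,0],255]
    - [[0.007,0,0],[0,0,0],255]
    - [[0.007,0,0],[0,0,0],255]
    - [[0.007,0,0],[0,0,0],255]
    - [[0,0,0],[0,0,0],255]

```text
time_s: 12.52
tcp_pos: [0.5269, 0.1732, 0.2289]
eef_rot: [179.9, 0.1, 0.4]
contact_force: [-0.2, -0.6, 7.5]
gripper_width: 0.0231
```

carry_out:
  plan:
    - [[0.007,0,0],[0,0,0],255]
    - [[0.007,0,0],[0,0,0],255]
    - [[0.007,0,0],[0,0,0],255]
    - [[0.007,0,0],[0,0,0],255]
    - [[0.007,0,0],[0,0,0],255]
    - [[0.007,0,0],[0,0,0],255]
    - [[0,0,0],[0,0,0],255]
    - [[0,0,0],[0,0,0],255]

```text
time_s: 13.18
tcp_pos: [0.5688, 0.1736, 0.2292]
eef_rot: [179.9, 0.0, 0.4]
contact_force: [-0.2, -0.9, 6.7]
gripper_width: 0.0234
```

Run:
```python
from h import *
st=r.get_state();print(st['contact_force'].round(2),st['tcp_pos'].round(4),st['moment'].round(3))
im,c=snap('scene','s8.png');a=im[255:365,195:345]
i2,_=snap('side','d8.png');b=i2[205:325,205:345]
cv2.imwrite('pics/s8c.png',np.hstack([cv2.resize(a,(400,293),interpolation=2),cv2.resize(b,(342,293),interpolation=2)])[:,:,::-1])
```

```text
[-0.16 -0.94  6.74] [0.5688 0.1736 0.2292] [-0.693 -0.008  0.018]
```

View pics/s8c.png

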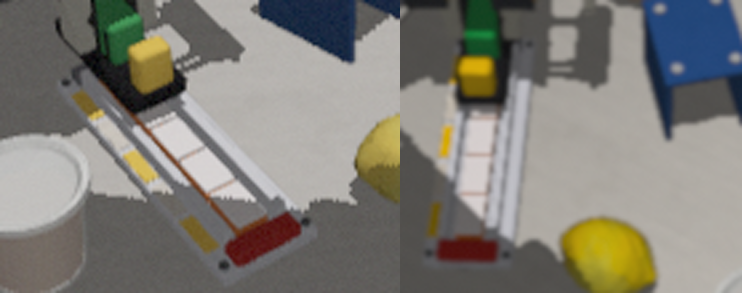

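The crops show the four visible clip tops flush and evenly spaced, with the block at the grey end. Force stayed between 9 and 10.5 N net for the whole stroke. Lifting now and moving to the -y side.

carry_out:
  plan:
    - [[0,0,-0.01],[0,0,0],255]
    - [[0,0,-0.02],[0,0,0],255]
    - [[0,0,-0.025],[0,0,0],255]
    - [[-0.01,0.015,0],[0,0,0],255]
    - [[-0.01,0.02,0],[0,0,0],255]
    - [[-0.015,0.02,0],[0,0,0],255]
    - [[-0.015,0.018,0],[0,0,0],255]
    - [[0,0,0],[0,0,0],255]
    - [[0,0,0.02],[0,0,0],255]
    - [[0,0,0.02],[0,0,0],255]
    - [[0,0,0],[0,0,0],255]
    - [[0,0,0],[0,0,0],255]

```text
time_s: 14.28
tcp_pos: [0.5185, 0.1003, 0.2433]
eef_rot: [179.9, 0.2, 0.4]
contact_force: [0.3, -0.1, -1.8]
gripper_width: 0.0232
```

carry_out:
  plan:
    - [[0,0,0.015],[0,0,0],255]
    - [[0,0,0.009],[0,0,0],255]
    - [[0,0,0.003],[0,0,0],255]
    - [[0,0,0],[0,0,0],255]
    - [[0,0,0],[0,0,0],255]
    - [[0,0,0],[0,0,0],255]

```text
time_s: 14.78
tcp_pos: [0.5195, 0.1009, 0.2178]
eef_rot: [-180.0, -0.0, 0.4]
contact_force: [0.4, 0.1, -2.2]
gripper_width: 0.0235
```

carry_out:
  plan:
    - [[0,0,0.0015],[0,0,0],255]
    - [[0,0,0.001],[0,0,0],255]
    - [[0,0,0],[0,0,0],255]
    - [[0,0,0],[0,0,0],255]
    - [[0,0,0],[0,0,0],255]

```text
time_s: 15.2
tcp_pos: [0.5193, 0.1007, 0.2148]
eef_rot: [-180.0, -0.0, 0.4]
contact_force: [0.7, -0.2, -1.3]
gripper_width: 0.0235
```

carry_out:
  plan:
    - [[0,0,0.001],[0,0,0],255]
    - [[0,0,0],[0,0,0],255]
    - [[0,0,0],[0,0,0],130]
    - [[0,0,0],[0,0,0],130]
    - [[0,0,0],[0,0,0],130]
    - [[0,0,0],[0,0,0],130]
    - [[0,0,-0.01],[0,0,0],130]
    - [[0,0,-0.02],[0,0,0],130]
    - [[0,0,-0.03],[0,0,0],130]
    - [[0,0,-0.04],[0,0,0],130]
    - [[-0.02,0,-0.04],[0,0,0],130]
    - [[-0.03,0,0],[0,0,0],130]

```text
time_s: 16.2
tcp_pos: [0.4737, 0.1015, 0.3586]
eef_rot: [-179.8, -0.6, 0.4]
contact_force: [0.3, 1.9, 2.3]
gripper_width: 0.0429
```

carry_out:
  plan:
    - [[-0.03,0.0,0],[0,0,0],130]
    - [[-0.02,0,0],[0,0,0],130]
    - [[0,0,0],[0,0,0],130]
    - [[0,0,0],[0,0,0],130]
    - [[0,0,0],[0,0,0],130]

```text
time_s: 16.62
tcp_pos: [0.4209, 0.1002, 0.3518]
eef_rot: [-179.9, -0.1, 0.4]
contact_force: [0.3, 0.1, -0.1]
gripper_width: 0.0429
```

```bash
python3 look.py wrist w9.png
```

```text
16.6167 [0.4209 0.1002 0.3518] [-1.799e+02 -1.000e-01  4.000e-01] 0.0429 [ 0.3  0.1 -0.1]
yellow 3932.5 [[309, 287], [327, 225], [407, 248], [389, 310]] c [0.4011 0.0771] sides [0.06  0.047]
yellow 200.0 [[195, 200], [202, 199], [204, 233], [197, 234]] c [0.4372 0.1849] sides [0.023 0.005]
yellow 839.5 [[307, 156], [343, 156], [343, 182], [307, 182]] c [0.4696 0.1008] sides [0.017 0.023]
yellow 240.0 [[187, 110], [194, 109], [197, 147], [190, 148]] c [0.4942 0.185 ] sides [0.023 0.005]
yellow 302.5 [[178, 6], [185, 5], [189, 50], [181, 51]] c [0.5513 0.1851] sides [0.024 0.005]
green 2717.0 [[306, 56], [344, 56], [344, 131], [306, 131]] c [0.5152 0.1012] sides [0.043 0.023]
```

The picture limit is reached, so the rest is checked numerically. The top-face sizes show the block upright at y about 0.101. To check the clips, I compare the orange side showing per clip in the scene camera, before and after.

Run:
```python
from h import *
im,c=snap('scene','s9.png'); i0=cv2.imread('pics/s0.png')[:,:,::-1].copy()
rc=np.array([.493,.173]);
for k,x in enumerate((-68,-34,0,34,68),1):
    out=[]
    for I in(i0,im):
        q=np.array([proj(c,(rc[0]+(x+a)/1000,rc[1]+b/1000,z/1000)) for a,b,z in((-13,15,10),(13,15,10),(13,-14,27),(-13,-14,27))]).astype(np.int32)
        poly=np.zeros(I.shape[:2],np.uint8);cv2.fillConvexPoly(poly,cv2.convexHull(q),255)
        h=cv2.cvtColor(I,cv2.COLOR_RGB2HSV);m=cv2.inRange(h,(3,90,50),(18,255,255))&poly
        out.append(int((m>0).sum()))
    print('clip',k,out)
cs=r.get_calibration('side');i2,_=snap('side','d9.png')
b0=cv2.imread('pics/d0.png')[:,:,::-1]
for n,bx in(('lemon',(262,285,318,335)),):
    for I in(b0,i2):
        M=cv2.moments(big(mask(I.copy(),(20,90,60),(35,255,255),bx)));print(n,M['m10']/M['m00'],M['m01']/M['m00'])
print(r.get_state()['time_s'])
```

```text
clip 1 [39, 25]
clip 2 [34, 22]
clip 3 [33, 20]
clip 4 [29, 18]
clip 5 [23, 14]
lemon 289.76701570680626 310.3811518324607Traceback (most recent call last):
  File "<stdin>", line 16, in <module>
  File "h.py", line 16, in big
    cs,_=cv2.findContours(m,0,1); return max(cs,key=cv2.contourArea)
                                         ~~~^^^^^^^^^^^^^^^^^^^^^^^^
ValueError: max() iterable argument is empty
```

```bash
python3 -c "
from h import *
print(r.close_job())"
```

```text
the job is handed in; nothing more can be done
None
```

The rail is closed and I handed the job in at about 17 s. No verdict comes back, so the results below rest on my own checks.

**What I did:**
- I pulled the block about 80 mm out of the dock by its lug, set it on the counter and let go.
- I took it again by the green grip and pressed it on at the red end with about 9 N net.
- I slid it about 144 mm to the grey end in one stroke, with force readings of 9–10.5 N net along the way.
- I lifted it off, stood it beside the rail on the -y side and let go.

**Last checks:**
- **Clips:** The orange showing in the scene view fell to about 0.6 of the start value on all five clips. That fits all of them being fully down, though I did not measure the clip heights directly.
- **Block:** The grip and lug tops measured 43 x 23 and 17 x 23 mm in the wrist view, which fits it standing upright. It is at about (0.51, 0.10), roughly 17 mm clear of the rail.
- **Lemon:** The side-view check did not work, because no lemon was found in that picture (probably hidden by the arm). The wrist view shows it in about its old place.
- **Other bystanders:** I did not measure the other bystanders at the end. The force readings between moves showed no unexpected contact.

The 12-picture viewing limit was used up, so I checked the final pictures by numbers only.

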